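# Ease the sagging bolt of the chip guard and hold its gate ajar

## Task

Somebody has parked a bobbin of copper wire over the upright handle of the barrel bolt on the milling table's chip guard: slide it straight up off the handle and set it down, without dropping it, flat on the floor of the open steel tray. Then work the bolt: it sags onto the bent-up lip of its keeper, so lift it over the lip as you pull it back, without wrenching it against the keeper, and draw it clear of the post while the gate is still shut. Pull the self-closing gate ajar by about a hand's width (some 100 mm at its free edge) and finish while still holding it there with the bolt drawn; leave everything else on the bench where it is.

Things in the scene. Friction and masses are not known exactly. Their poses are not given: they have to be found in the camera images.
- guard: Fixed chip guard: low grey fence, 540 wide (y), 330 deep (x), 180 mm high, round a compound milling table. Origin on the bench mid gate opening, in the gate's mid-plane; x inwards through the gate (away from the robot), y along the shut gate from hinge side (-y) to free side (+y), z up. Place and yaw (up to 0.2 rad) vary. Two posts, 40 mm square, 180 mm high, at y = -175, +175 mm.
- gate: Mesh gate in the guard's front, 300 mm wide, 34 mm thick, 30 to 180 mm above the bench. Origin and axes as the guard's when shut. It opens towards the robot (guard's -x). On its top rail it carries the bolt in two guide loops, each 12 mm (y) by 26 mm (x), tops 222 mm above the bench, at y = 36 and 138 mm.
- gate_hinge (a joint): Gate angle in rad: 0 shut, grows as the gate opens towards the robot (anticlockwise seen from above), 1.2 at most. A spring closes it: about 0.28 N m when shut, 0.56 N m at 0.35 rad. 0.34 rad puts the free edge about 100 mm out.
- hinge_pin (a point): Vertical axis of the gate's hinge, at the height of the gate's top (180 mm), fixed to the guard at x = -24, y = -152.5 mm.
- gate_edge (a point): Middle of the top of the gate's free edge, 180 mm above the bench; 303 mm from the hinge axis.
- bolt: Steel barrel bolt on the gate's top rail. Origin on the rod's axis under the handle: 195 mm above the bench sagging, guard x = 0, y = 114 mm when home. Rod 14 mm round along gate y, from -100 mm to nose tip +84 mm; a notch 7 mm deep worn in its underside at y = 48 to 62. Handle: collar 26 mm wide, top 31 mm above the axis, then an upright round grip 12 mm thick, its top 73 mm above the axis.
- bolt_handle (a point): Point on the axis of the bolt's upright grip, 55 mm above the rod's axis (250 mm above the bench when sagging), 18 mm below the grip's top and 24 mm above the collar. Moves with the bolt.
- bolt_draw (a joint): How far the bolt is drawn back, in m: 0 home in the keeper, grows as it is pulled along the gate towards the hinge (gate's -y), 0.052 at most. Stays where it is left (about 2 N of friction). Nose clear of the keeper beyond 0.027, wholly off the post beyond 0.043; draw it about 0.047.
- bolt_lift (a joint): How far the bolt is lifted in its worn guides, in m: 0 sagging, 0.014 at most. It sinks back by its weight (about 3 N) when let go. It must be lifted more than 5 mm for the nose to pass over the lip; 8 to 12 mm is good.
- keeper: Dark steel keeper on top of the free-side post: a staple (an upright arch 32 mm wide, 12 mm thick along y, top 222 mm above the bench, at guard y = 186 mm) round the bolt's nose, and in front of it the bent-up lip of its foot plate. Same origin and axes as the guard.
- lip_top (a point): Middle of the top edge of the keeper's bent-up lip: 4 mm thick, 193 mm above the bench, at guard y = 173 mm. It stands in the notch of the sagging bolt, whose nose reaches down to 188 mm behind it.
- bobbin: Bobbin wound with copper wire: 50 mm outer diameter, 36 mm high, bore 18 mm. Origin at the centre of its underside, z along its axis. At the start it stands upright on the collar of the bolt's handle (underside 226 mm above the bench), the grip standing 6 mm out of its top. 110 to 220 g.
- tray: Open sheet-steel tray fixed to the bench, 150 x 180 x 20 mm (x, y, z), walls 3 mm, floor 3 mm thick. Origin on the bench under its centre. It lies left or right of the guard's front. Holds a steel collar.
- collar: Bystander: loose steel shaft collar, 32 mm diameter, 14 mm high, bore 16 mm, lying in the tray near one corner (tray x about +45, y about -60 mm). Origin under its centre.
- drill_case: Bystander: closed drill-bit case, 120 x 160 x 48 mm, on the other side from the tray. Origin under its centre.
- wrench: Bystander: open-ended wrench, 180 mm long, lying flat on the bench in front of the gate (the gate swings over it). Origin under its middle.
- screwdriver: Bystander: screwdriver, 190 mm long, lying on the bench right of the guard. Origin under its middle.
- can: Bystander: tin can, 74 mm diameter, 110 mm high, upright, at the left side.
- handwheel: Bystander: aluminium hand wheel, 90 mm diameter, lying flat at the right side, its crank knob standing up to 57 mm.
- empty_bobbin: Bystander: bobbin without wire, 50 mm diameter, 36 mm high, standing on the bench at the left side.
- arbor: Bystander: small steel arbor, 32 mm diameter, 48 mm high, standing on the milling table behind the gate, 157 mm above the bench at its top.

How it is judged:
By the outcome, as a careful person would: the job done as asked, in the order asked, and still so for the second after the job is handed in, while the arm keeps its last pose, push and grip.
It also fails if it takes over 58 s, if anything falls off the work surface, if the arm or the gripper's body presses on something with over 40 N, if the wrist force passes 120 N, or if a joint passes its speed limit or range.

## Robot

A 6-joint arm with a two-finger parallel gripper is mounted at the origin on the work surface. World frame = base frame: x ahead of the robot, y to its left, z up, the work surface at z = 0. Lengths are in m, angles in degrees, forces in N, time in s.
With the tool pointing down it reaches from about 0.35 to 0.975 m from the base axis. Payload 17.4 kg.
Tool frame: the origin (TCP) lies on the centre line of the jaws, within the pads' length; the fingertips stand 22 mm ahead of it and the grasp point (between the pads) lies 3 mm ahead of it; z points along the fingers, y is the line along which they close (so a half turn about z gives the same grasp; the last joint's range is limited). The gripper opens to 85 mm and grips with 20 to 120 N. Pads are 22 mm wide; open, the fingers measure 114 mm over their backs; the gripper's body (76 mm by 85 mm) begins 54 mm behind the grasp point. The pads swing forward as they close: fully open they stand 13 mm farther back than shut.
Start: joints at [71.803, 6.646, 82.598, -0, 90.757, -2.166], TCP at [0.186, 0.649, 0.253] pointing down, gripper open.
Joint ranges: [-162.19, 162.19], [-47.58, 125.68], [4.15, 143.07], [-65.23, 245.23], [0.69, 171.88], [-170.13, 170.13]. Speed limits (degrees/s): [108.29, 108.29, 127.2, 180, 180, 180].

## Interface

Orientations are given as a 3x3 rotation matrix whose columns are the frame's x, y, z axes.
In Python, from cell import get_state, get_image, camera_params, sign_off gives the robot as it stands.
- The arm moves only by the tool servo_tool, never from a script. Its argument "steps" is a list of rows, each a list of 5 numbers: the shift along the world's x, y, z each as a share of 200 mm, from -1 to 1, then the turn about the world's z as a share of pi rad, from -1 to 1, then the opening, from 0 (shut) to 1 (fully open). A call has 1 to 5 rows; each row is the pose to reach, as a shift and turn from the pose commanded when the call began, turning the shorter way round; what a row does not reach only later rows make up. A row lasts 1/8 s, in which the tool goes at most 62.5 mm and 10.7 degrees, less where a joint would pass 70% of its speed; a pose out of reach is approached as far as the arm can. A call with a number of a shift or a turn outside -1 to 1 is refused whole. A call with a gripper value outside its range is refused whole. The fingers move at their own pace and stop on an object; "grip_force" is the grip in N (left out, the last holds). Time passes only in rows, so rows that repeat a pose let the fingers close. It gives the time, the measured TCP pose, the force, the opening and the grip force at its end, in the units of the state.
- get_state(): the state, without advancing time (a new reading comes with each control period).
- get_image(name): name is "scene" or "side" or "wrist"; returns the picture (420x560x3 uint8, red, green, blue); there is no depth.
- camera_params(name): a dict with "vfov" (degrees; the focal length in pixels is half the picture's height over the tangent of half this angle, whatever the lens; pixels are square), "cx", "cy" (the principal point, pixels), "world_from_camera" (4x4, takes a point from camera to world coordinates). Camera axes: x right, y up, looking along -z (the intrinsics and any distortion apply to the point x, -y, -z); pixel columns grow to the right and rows downward; lengths in m; the calibration is good to about 2 mm. A picture is of the moment at which its call begins: read the wrist's pose just before it. camera_params takes no time and is no camera call; for the wrist camera it gives the pose at the moment of the call.
- sign_off(): hands the job in; it is judged then, once.
The state is a dict: "time_s": time; "joint_positions": joint angles; "joint_velocities": joint speeds; "joint_efforts": joint torques, N m; "eef_pos": TCP position; "tcp_rot": TCP orientation; "ft_force": force on the tool from outside, world axes, zero at the start; "ft_torque": the same for the moment, N m; "opening": finger opening in m; "grip_force": force on a finger pad.
Only numpy, scipy, OpenCV 4.12 (cv2) and the standard library are available. Lean on these libraries where they do the work, as an engineer would, in place of code of your own. Each camera call takes 0.05 s, during which the arm holds its last target. There are 200 camera calls.

## Working session

There is one attempt and no reset: what is moved stays moved. The work goes in short steps, Python scripts to look and compute and a tool call to move; the robot and the scene stay as the last step left them, time stands still between calls to the robot, and variables do not carry over. Pictures are saved under pics/ and viewed, at most 10 in all, crops included, and the job is handed in when it is done.

Besides the shell and the picture viewer there is one more tool, called after "Request:" as a command line: name --pt "numbers of a row" for each row, then --argument value for the rest. servo_tool: Moves the arm, as the interface text tells. Its arguments: {"type":"object","properties":{"steps":{"type":"array","items":{"type":"array","items":{"type":"number"}}},"grip_force":{"type":"number"}},"required":["steps"]}

```bash
mkdir -p pics; ls; python3 - <<'E'
from cell import *
import cv2,numpy as np
for n in ["scene","side","wrist"]:
    p=camera_params(n);print(n,{k:(np.round(v,4).tolist() if not isinstance(v,str) else v) for k,v in p.items()})
    cv2.imwrite(f"pics/{n}0.png",get_image(n)[:,:,::-1])
a=cv2.imread("pics/scene0.png");b=cv2.imread("pics/side0.png")
s=get_state();print(s)
E
```

```text
pics
scene {'vfov': 46.0996, 'cx': 279.8993, 'cy': 211.6523, 'world_from_camera': [[0.5503, -0.7053, 0.4469, 1.2452], [0.8348, 0.4552, -0.3097, -0.4769], [0.015, 0.5435, 0.8392, 1.4112], [0.0, 0.0, 0.0, 1.0]]}
side {'vfov': 49.5006, 'cx': 280.3904, 'cy': 203.3456, 'world_from_camera': [[-0.9929, 0.0737, -0.0938, 0.434], [-0.1193, -0.5853, 0.802, 1.157], [0.0042, 0.8074, 0.59, 1.0361], [0.0, 0.0, 0.0, 1.0]]}
wrist {'vfov': 58.2146, 'cx': 285.9011, 'cy': 207.5055, 'world_from_camera': [[0.2755, -0.9193, -0.2811, 0.1156], [0.9613, 0.2631, 0.0817, 0.6681], [-0.0011, -0.2927, 0.9562, 0.3733], [0.0, 0.0, 0.0, 1.0]]}
{'time_s': 0.15, 'joint_positions': array([ 7.18036016e+01,  6.66884499e+00,  8.26267335e+01, -5.24031438e-04,
        9.07574108e+01, -2.16503532e+00]), 'joint_velocities': array([-0.03363396, -0.10954598, -0.06989892,  0.07904926,  0.01915654,
        0.07545549]), 'joint_efforts': array([ 2.38228913e-04, -7.32512212e+01, -6.32847548e+01, -6.68078158e-06,
        5.21272697e-03,  2.19771955e-06]), 'eef_pos': array([0.1863733 , 0.64862862, 0.25272198]), 'tcp_rot': array([[-9.61110635e-01,  2.76163481e-01, -2.80116048e-04],
       [ 2.76163622e-01,  9.61110231e-01, -8.81444278e-04],
       [ 2.57996794e-05, -9.24523333e-04, -9.99999572e-01]]), 'ft_force': array([0.21010379, 0.58320691, 0.10237971]), 'ft_torque': array([0.00210304, 0.00586089, 0.0240893 ]), 'grip_force': 0.0, 'opening': 0.08547172816630169}
```

View pics/scene0.png

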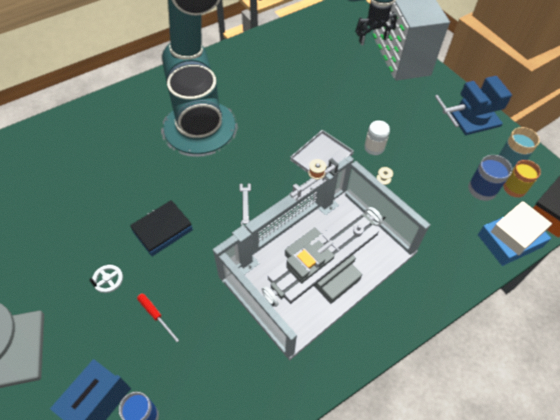

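View pics/side0.png

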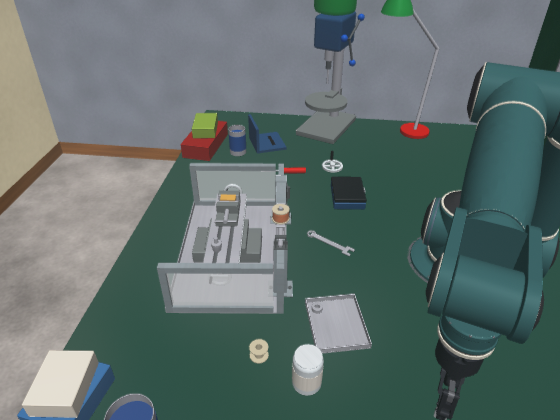

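The scene view shows the bobbin at about (318,167), the tray at about (322,152) and the gate between posts at about (245,245) and (330,190). In the side view the bobbin is at (281,213), the tray at (338,322) and the collar at (317,308).

```bash
cat > h.py <<'E'
from cell import *
import cv2,numpy as np
def ray(n,u,v,p=None):
    p=p or camera_params(n);T=np.array(p["world_from_camera"]);f=210/np.tan(np.radians(p["vfov"])/2)
    d=np.array([(u-p["cx"])/f,-(v-p["cy"])/f,-1.]);return T[:3,3],T[:3,:3]@(d/np.linalg.norm(d))
def onz(n,u,v,z,p=None):
    o,d=ray(n,u,v,p);return o+d*(z-o[2])/d[2]
def tri(a,b):
    A=np.zeros((3,3));y=np.zeros(3)
    for o,d in (a,b):
        P=np.eye(3)-np.outer(d,d);A+=P;y+=P@o
    x=np.linalg.solve(A,y);return x,[np.linalg.norm((np.eye(3)-np.outer(d,d))@(x-o)) for o,d in (a,b)]
def proj(n,X,p=None):
    p=p or camera_params(n);T=np.array(p["world_from_camera"]);f=210/np.tan(np.radians(p["vfov"])/2)
    c=T[:3,:3].T@(np.array(X)-T[:3,3]);return p["cx"]-f*c[0]/c[2],p["cy"]+f*c[1]/c[2]
E
python3 - <<'E'
from h import *
a=cv2.imread("pics/scene0.png");b=cv2.imread("pics/side0.png")
def cop(i,x0,y0,x1,y1):
    h=cv2.cvtColor(i,cv2.COLOR_BGR2HSV)[y0:y1,x0:x1]
    m=((h[...,0]<15)&(h[...,1]>90)&(h[...,2]>60))
    ys,xs=np.nonzero(m);return xs.mean()+x0,ys.mean()+y0,m.sum()
ca=cop(a,300,150,335,190);cb=cop(b,265,195,300,235);print(ca,cb)
print(tri(ray("scene",*ca[:2]),ray("side",*cb[:2])))
ca=cv2.resize(a[120:280,210:360],None,fx=3.7,fy=3.7,interpolation=cv2.INTER_CUBIC)
cb=cv2.resize(b[150:370,250:380],None,fx=2.7,fy=2.7,interpolation=cv2.INTER_CUBIC)
c=np.zeros((600,800,3),np.uint8);w=min(ca.shape[1],450)
ca=cv2.resize(a[125:275,225:360],None,fx=3.3,fy=3.3,interpolation=cv2.INTER_CUBIC)
c[:ca.shape[0],:ca.shape[1]]=ca; x=ca.shape[1]; c[:cb.shape[0],x:x+cb.shape[1]]=cb[:, :800-x]
print(ca.shape,cb.shape);cv2.imwrite("pics/z.png",c)
E
```

```text
(np.float64(316.2307692307692), np.float64(173.96153846153845), np.int64(52)) (np.float64(280.50877192982455), np.float64(217.55263157894737), np.int64(114))
(array([0.55684765, 0.12662318, 0.22553689]), [np.float64(0.003098523236490331), np.float64(0.003098523236490568)])
(495, 446, 3) (594, 351, 3)
```

View pics/z.png

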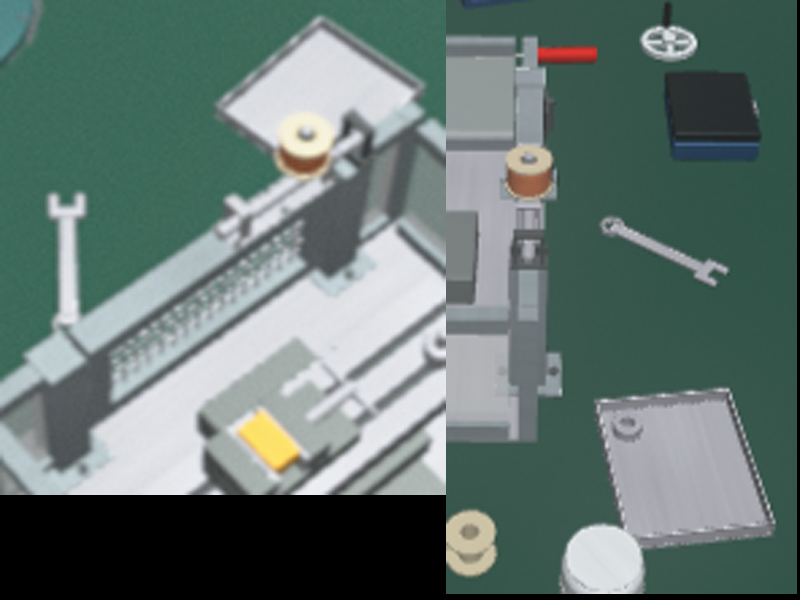

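```bash
python3 - <<'E'
from h import *
A=lambda x,y:(x/3.3+225,y/3.3+125)
B=lambda x,y:((x-446)/2.7+250,y/2.7+150)
x,r=tri(ray("scene",*A(306,131)),ray("side",*B(530,156)));print("griptop",x,r)
h1=onz("scene",*A(306,131),.268);h2=onz("side",*B(530,156),.268);print(h1,h2)
pl=onz("scene",*A(55,347),.18);print("postL",pl)
kt=onz("scene",*A(358,120),.222);print("keeper",kt, onz("side",*B(529,237),.222))
h=(h1+h2)/2;d=h1-pl;print("yaw from scene",np.degrees(np.arctan2(-d[0],d[1])),np.hypot(*d[:2]))
c=[onz("side",*B(*q),.02) for q in [(597,401),(728,390),(773,524),(632,543)]];print(np.round(c,3),np.mean(c,0))
print("collar",onz("side",*B(627,420),.017)); print("wrenchend",onz("side",*B(720,275),.005),onz("side",*B(608,225),.005))
E
```

```text
griptop [0.55429566 0.13077388 0.26432432] [np.float64(0.0025566853181403074), np.float64(0.002556685318140433)]
[0.55924948 0.1292709  0.268     ] [0.55163271 0.13362184 0.268     ]
postL [ 0.58277268 -0.15084441  0.18      ]
keeper [0.54733255 0.20220172 0.222     ] [0.54342843 0.2092783  0.222     ]
yaw from scene 4.800257947278683 0.2811012750744148
[[0.465 0.237 0.02 ]
 [0.323 0.204 0.02 ]
 [0.28  0.376 0.02 ]
 [0.417 0.415 0.02 ]] [0.37121847 0.30783589 0.02      ]
collar [0.43058009 0.25763012 0.017     ]
wrenchend [ 0.32868324 -0.00081435  0.005     ] [ 0.47320456 -0.07999428  0.005     ]
```

The zoomed crop shows the grip top at crop (306,131) in the scene view and (530,156) in the side view. The tray is empty except for the collar. That puts the handle near (0.554, 0.131), guard yaw near 7° and the tray centre near (0.371, 0.308) with yaw near 13.5°. I'll start moving.

Request:
servo_tool --pt "0.12 -0.18 0.15 -0.025 1" --pt "0.25 -0.36 0.3 -0.05 1" --pt "0.38 -0.54 0.4 -0.075 1" --pt "0.5 -0.72 0.45 -0.1 1" --pt "0.63 -0.9 0.5 -0.125 1"

```text
time_s: 0.78
eef_pos: [0.313, 0.4675, 0.3536]
tcp_rot: [[-0.781, 0.625, 0.0], [0.625, 0.781, -0.0], [-0.0, 0.0, -1.0]]
ft_force: [0.3, 0.0, 0.3]
opening: 0.0855
grip_force: 0.0
```

Request:
servo_tool --pt "0.12 -0.18 0 -0.025 1" --pt "0.25 -0.36 0 -0.05 1" --pt "0.38 -0.54 0 -0.075 1" --pt "0.5 -0.72 0 -0.1 1" --pt "0.63 -0.9 0 -0.125 1"

```text
time_s: 1.4
eef_pos: [0.4389, 0.2875, 0.3532]
tcp_rot: [[-0.482, 0.876, 0.0], [0.876, 0.482, 0.0], [0.0, 0.0, -1.0]]
ft_force: [-0.1, -0.6, -0.7]
opening: 0.0853
grip_force: 0.0
```

Request:
servo_tool --pt "0.12 -0.18 0 -0.025 1" --pt "0.25 -0.36 0 -0.05 1" --pt "0.38 -0.54 0 -0.075 1" --pt "0.55 -0.7 0 -0.1 1" --pt "0.58 -0.8 0 -0.122 1"

```text
time_s: 2.02
eef_pos: [0.5556, 0.1271, 0.3524]
tcp_rot: [[-0.118, 0.993, -0.001], [0.993, 0.118, -0.0], [-0.0, -0.001, -1.0]]
ft_force: [0.0, 0.3, -0.1]
opening: 0.0854
grip_force: 0.0
```

```bash
python3 - <<'E'
from h import *
s=get_state();print(s["time_s"],s["eef_pos"],s["tcp_rot"].round(3).tolist(),s["joint_positions"].round(1))
p=camera_params("wrist");i=get_image("wrist");np.save("w1.npy",np.array(p,dtype=object),allow_pickle=True)
cv2.imwrite("pics/w1.png",i[:,:,::-1]);print(np.array(p["world_from_camera"]).round(3).tolist())
E
```

```text
2.025 [0.55555823 0.12712598 0.35239064] [[-0.118, 0.993, -0.001], [0.993, 0.118, -0.0], [-0.0, -0.001, -1.0]] [ 10.3  -6.9  87.   -0.  100.    3.6]
[[0.993, -0.113, -0.035, 0.548], [0.119, 0.95, 0.29, 0.2], [-0.0, -0.292, 0.956, 0.473], [0.0, 0.0, 0.0, 1.0]]
```

View pics/w1.png

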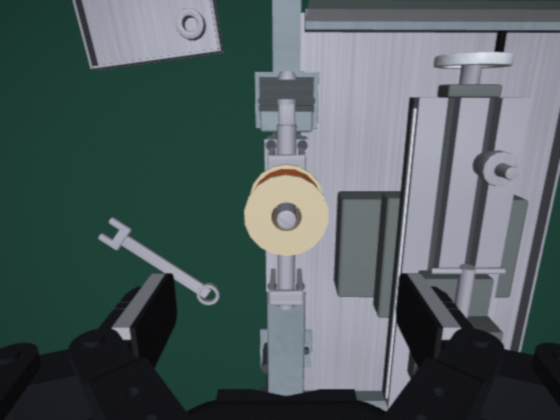

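The wrist view shows the bobbin's top flange centred at (286,211) with the grip top at (286.5,215). The keeper is at (287,95), and the gate runs vertically in the image, so the yaw matches the tool's to about a degree.

```bash
python3 - <<'E'
from h import *
p=np.load("w1.npy",allow_pickle=True).item()
i=cv2.imread("pics/w1.png").astype(int)
m=((i[...,2]-i[...,0]>35)&(i[...,1]>150)).astype(np.uint8);m[:,:200]=0;m[:,370:]=0
c=max(cv2.findContours(m,0,2)[0],key=cv2.contourArea);(x,y),r=cv2.minEnclosingCircle(c);print(x,y,r)
print("flange",onz("wrist",x,y,.262,p),"grip",onz("wrist",286.5,215,.268,p))
k=onz("wrist",287,77,.222,p)
a=onz("wrist",286.5,130,.2,p);print("rod near keeper",a,k)
print("rod below",onz("wrist",286.5,270,.202,p))
print("collar",onz("wrist",191,24,.017,p),"traycorner",onz("wrist",220,50,.02,p),onz("wrist",92,67,.02,p))
E
```

```text
286.0 209.5 44.545021057128906
flange [0.55537155 0.1345449  0.262     ] grip [0.55582412 0.13316185 0.268     ]
rod near keeper [0.55098417 0.17431324 0.2       ] [0.54710952 0.20899612 0.222     ]
rod below [0.56394535 0.06624101 0.202     ]
collar [0.4352377  0.25874552 0.017     ] traycorner [0.46925699 0.23578099 0.02      ] [0.32712764 0.200895   0.02      ]
```

Request:
servo_tool --pt "0.006 0.026 -0.15 0 1" --pt "0.006 0.026 -0.3 0 1" --pt "0.006 0.026 -0.42 0 1" --pt "0.006 0.026 -0.52 0 1" --pt "0.006 0.026 -0.525 0 1" --grip_force 40

```text
time_s: 2.7
eef_pos: [0.555, 0.1341, 0.2471]
tcp_rot: [[-0.122, 0.992, -0.002], [0.992, 0.122, -0.0], [-0.0, -0.002, -1.0]]
ft_force: [0.1, 0.1, 0.2]
opening: 0.0855
grip_force: 0.0
```

Request:
servo_tool --pt "0 0 0 0 1" --pt "0 0 0 0 0.75"

```text
time_s: 2.95
eef_pos: [0.5559, 0.134, 0.2495]
tcp_rot: [[-0.122, 0.993, 0.002], [0.993, 0.122, 0.0], [0.0, 0.002, -1.0]]
ft_force: [-0.0, 0.3, -0.2]
opening: 0.0697
grip_force: 0.0
```

Request:
servo_tool --pt "0 0 -0.01 0 0.6" --pt "0 0 -0.01 0 0.5" --pt "0 0 -0.01 0 0.5" --pt "0 0 -0.01 0 0.5" --pt "0 0 -0.01 0 0.5"

```text
time_s: 3.58
eef_pos: [0.5558, 0.134, 0.2469]
tcp_rot: [[-0.122, 0.993, 0.001], [0.993, 0.122, 0.0], [0.0, 0.001, -1.0]]
ft_force: [-1.5, 0.9, 6.2]
opening: 0.049
grip_force: 41.3
```

Request:
servo_tool --pt "0 0 0.03 0 0.48" --pt "0 0 0.07 0 0.48" --pt "0 0 0.12 0 0.48" --pt "0 0 0.18 0 0.48" --pt "0 0 0.25 0 0.48"

```text
time_s: 4.2
eef_pos: [0.5556, 0.1339, 0.2973]
tcp_rot: [[-0.122, 0.993, 0.0], [0.993, 0.122, 0.0], [0.0, 0.0, -1.0]]
ft_force: [-0.4, 0.5, -0.4]
opening: 0.0491
grip_force: 41.5
```

Request:
servo_tool --pt "0 0 0.1 0 0.48" --pt "0 0 0.2 0 0.48" --pt "0 0 0.25 0 0.48" --pt "0 0 0.25 0 0.48"

```text
time_s: 4.7
eef_pos: [0.5558, 0.134, 0.3471]
tcp_rot: [[-0.122, 0.993, 0.001], [0.993, 0.122, 0.0], [0.0, 0.001, -1.0]]
ft_force: [-0.4, 0.9, -1.8]
opening: 0.0491
grip_force: 41.5
```

```bash
python3 - <<'E'
from h import *
s=get_state();print(s["time_s"],s["eef_pos"],s["opening"],s["ft_force"],s["joint_positions"].round(1))
p=camera_params("wrist");i=get_image("wrist");np.save("w2.npy",np.array(p,dtype=object),allow_pickle=True)
j=get_image("side")
cv2.imwrite("pics/w2.png",i[:,:,::-1])
c=np.zeros((420,800,3),np.uint8);c[:,:560]=i[:,:,::-1];c[:360,560:]=cv2.resize(j[140:260,240:320,::-1],(240,360));cv2.imwrite("pics/w2c.png",c)
E
```

```text
4.7 [0.55577511 0.13397704 0.34708234] 0.0490625498484629 [-0.39500668  0.88473441 -1.75406091] [11.  -6.8 87.4  0.  99.3  4. ]
```

View pics/w2c.png

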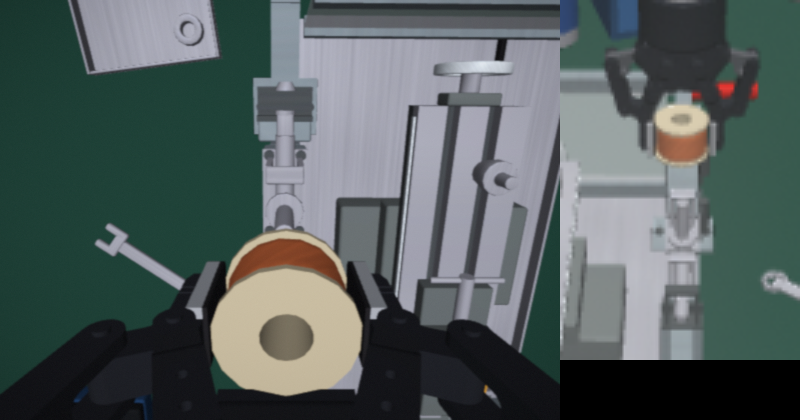

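The bobbin is off the handle and held level. The bare grip shows at (284,210). Before lowering, I'll check the can's distance from the tray.

Request:
servo_tool --pt "-0.2 0.2 0 0 0.48" --pt "-0.4 0.4 0 0 0.48" --pt "-0.6 0.6 0 0 0.48" --pt "-0.8 0.8 0 0 0.48" --pt "-0.97 0.955 0 0 0.48"

```text
time_s: 5.42
eef_pos: [0.3599, 0.326, 0.3455]
tcp_rot: [[-0.123, 0.992, -0.001], [0.992, 0.123, -0.0], [-0.0, -0.001, -1.0]]
ft_force: [0.1, 0.4, -0.9]
opening: 0.049
grip_force: 41.7
```

```bash
python3 - <<'E'
from h import *
print("can top",onz("side",308,358,.11), onz("scene",378,129,.11))
print(get_state()["eef_pos"])
p=camera_params("wrist");i=get_image("wrist");j=get_image("side")
c=np.zeros((420,800,3),np.uint8);c[:,:560]=i[:,:,::-1];c[:360,560:]=cv2.resize(j[270:420,280:380,::-1],(240,360));cv2.imwrite("pics/w3c.png",c)
E
```

```text
can top [0.44324589 0.50252499 0.11      ] [0.44961851 0.48663024 0.11      ]
[0.35989162 0.32601338 0.34553851]
```

View pics/w3c.png

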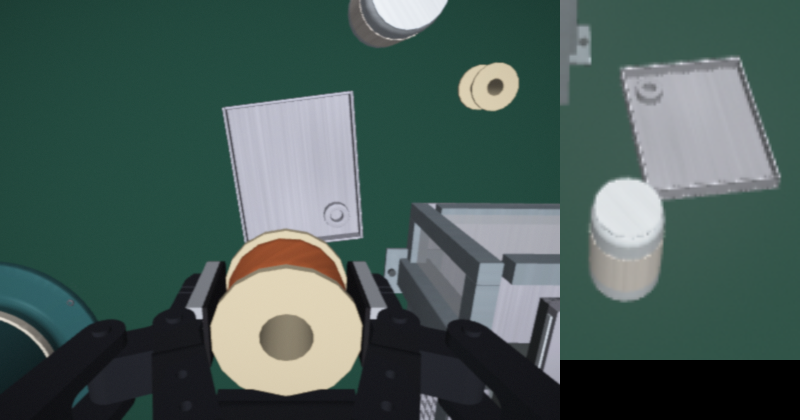

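The wrist view shows the tray corners at (223,107), (352,92), (362,238) and (247,250). The collar is at (337,213) and the can is well clear.

```bash
python3 - <<'E'
from h import *
p=camera_params("wrist")
c=[onz("wrist",u,v,.02,p) for u,v in [(223,107),(352,92),(362,238),(247,250)]]
print(np.round(c,3),np.mean(c,0)); print(onz("wrist",337,213,.017,p), proj("wrist",[.36,.326,.02],p))
E
```

```text
[[0.281 0.375 0.02 ]
 [0.425 0.41  0.02 ]
 [0.469 0.237 0.02 ]
 [0.325 0.202 0.02 ]] [0.37488325 0.30561729 0.02      ]
[0.43210995 0.26452524 0.017     ] (np.float64(286.0699378528196), np.float64(157.6635915178716))
```

Request:
servo_tool --pt "0.01 0 -0.25 0 0.48" --pt "0.02 0 -0.5 0 0.48" --pt "0.03 0 -0.75 0 0.48" --pt "0.03 0 -0.95 0 0.48" --pt "0.03 0 -1 0 0.48"

```text
time_s: 6.15
eef_pos: [0.3669, 0.3239, 0.1435]
tcp_rot: [[-0.122, 0.993, -0.003], [0.993, 0.122, -0.003], [-0.002, -0.004, -1.0]]
ft_force: [0.2, -1.1, -0.5]
opening: 0.0493
grip_force: 41.8
```

Request:
servo_tool --pt "0 0 -0.2 0 0.48" --pt "0 0 -0.35 0 0.48" --pt "0 0 -0.45 0 0.48" --pt "0 0 -0.52 0 0.48" --pt "0 0 -0.54 0 0.48"

```text
time_s: 6.78
eef_pos: [0.3678, 0.325, 0.0384]
tcp_rot: [[-0.122, 0.993, -0.0], [0.993, 0.122, -0.0], [-0.0, -0.0, -1.0]]
ft_force: [-0.9, -0.2, -1.6]
opening: 0.0491
grip_force: 41.9
```

Request:
servo_tool --pt "0 0 0 0 0.48" --pt "0 0 0 0 0.48"

```text
time_s: 7.02
eef_pos: [0.368, 0.3252, 0.0392]
tcp_rot: [[-0.122, 0.993, 0.001], [0.993, 0.122, 0.001], [0.001, 0.001, -1.0]]
ft_force: [0.1, -0.1, -1.2]
opening: 0.0488
grip_force: 41.9
```

Still about 15 mm to go, so I'll lower slowly.

Request:
servo_tool --pt "0 0 -0.03 0 0.48" --pt "0 0 -0.05 0 0.48" --pt "0 0 -0.06 0 0.48" --pt "0 0 -0.07 0 0.48" --pt "0 0 -0.07 0 0.48"

```text
time_s: 7.65
eef_pos: [0.3676, 0.325, 0.0243]
tcp_rot: [[-0.122, 0.993, -0.0], [0.993, 0.122, -0.0], [-0.0, -0.0, -1.0]]
ft_force: [-0.3, -0.3, -1.0]
opening: 0.0488
grip_force: 41.8
```

Request:
servo_tool --pt "0 0 -0.004 0 0.48" --pt "0 0 -0.007 0 0.48" --pt "0 0 -0.007 0 0.48"

```text
time_s: 8.02
eef_pos: [0.3677, 0.3251, 0.024]
tcp_rot: [[-0.122, 0.993, 0.0], [0.993, 0.122, 0.0], [0.0, 0.0, -1.0]]
ft_force: [-7.6, -5.5, 15.4]
opening: 0.0489
grip_force: 43.3
```

Request:
servo_tool --pt "0 0 0.003 0 0.48" --pt "0 0 0.003 0 0.52" --pt "0 0 0.003 0 0.57" --pt "0 0 0.003 0 0.65" --pt "0 0 0.003 0 0.72" --grip_force 20

```text
time_s: 8.65
eef_pos: [0.3676, 0.325, 0.0234]
tcp_rot: [[-0.122, 0.993, 0.0], [0.993, 0.122, 0.0], [0.0, 0.0, -1.0]]
ft_force: [-0.6, 0.6, -1.3]
opening: 0.0615
grip_force: 0.0
```

Request:
servo_tool --pt "0 0 0.02 0 0.75" --pt "0 0 0.1 0 0.75" --pt "0 0 0.25 0 0.75" --pt "0 0 0.5 0 0.75" --pt "0 0 0.75 0 0.75"

```text
time_s: 9.28
eef_pos: [0.3674, 0.3248, 0.1762]
tcp_rot: [[-0.122, 0.993, 0.001], [0.993, 0.122, 0.0], [0.0, 0.001, -1.0]]
ft_force: [0.2, -0.1, 0.2]
opening: 0.064
grip_force: 0.0
```

Request:
servo_tool --pt "0 0 0.25 0 0.75" --pt "0.1 -0.1 0.5 0 0.7" --pt "0.3 -0.3 0.75 0 0.6" --pt "0.5 -0.5 0.85 0 0.5" --pt "0.7 -0.7 0.85 0 0.4"

```text
time_s: 9.9
eef_pos: [0.5063, 0.1858, 0.3471]
tcp_rot: [[-0.123, 0.992, 0.004], [0.992, 0.123, 0.001], [0.001, 0.004, -1.0]]
ft_force: [0.4, 1.3, 0.0]
opening: 0.034
grip_force: 0.0
```

```bash
python3 - <<'E'
from h import *
s=get_state();print(s["time_s"],s["eef_pos"])
j=get_image("side");cv2.imwrite("pics/s4.png",cv2.resize(j[260:400,260:400,::-1],(420,420)))
E
```

```text
9.9 [0.5062722  0.18584629 0.34708143]
```

View pics/s4.png

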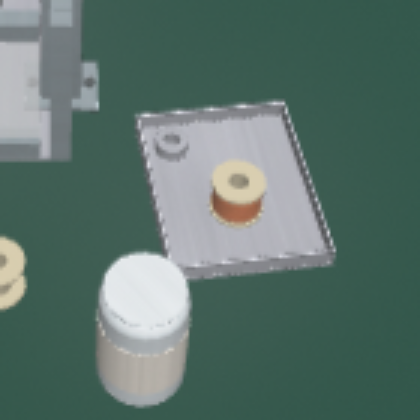

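The bobbin stands flat in the tray at crop (238,193), clear of the collar. Going back above the handle.

Request:
servo_tool --pt "0.12 -0.13 0 0 0.4" --pt "0.24 -0.26 0 0 0.4" --pt "0.24 -0.26 -0.05 0 0.4" --pt "0.24 -0.26 -0.05 0 0.4"

```text
time_s: 10.45
eef_pos: [0.5529, 0.1353, 0.3331]
tcp_rot: [[-0.122, 0.993, -0.001], [0.993, 0.122, -0.0], [0.0, -0.001, -1.0]]
ft_force: [-0.4, 0.2, -0.1]
opening: 0.0342
grip_force: 0.0
```

```bash
python3 - <<'E'
from h import *
s=get_state();print(s["time_s"],s["eef_pos"])
p=camera_params("wrist");i=get_image("wrist");np.save("w5.npy",np.array(p,dtype=object),allow_pickle=True)
print(proj("wrist",[.5556,.1338,.268],p))
cv2.imwrite("pics/w5.png",cv2.resize(i[60:300,200:380,::-1],(450,600),interpolation=cv2.INTER_CUBIC))
E
```

```text
10.45 [0.55286946 0.13528083 0.33306544]
(np.float64(289.43892146797117), np.float64(240.2762198231661))
```

View pics/w5.png

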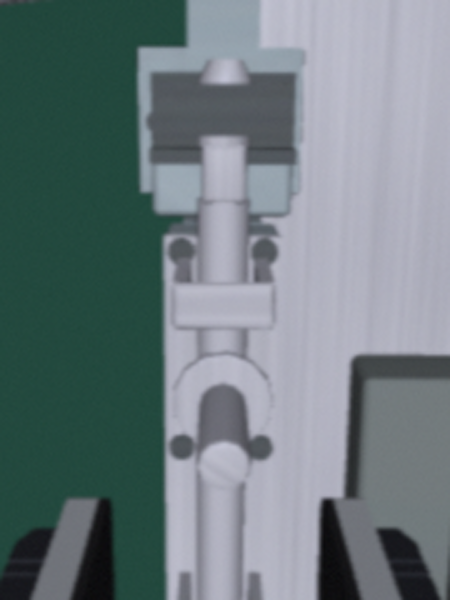

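The wrist crop shows the bare grip's top at crop (224,466), full-image (289.6,246.4), about 3 mm nearer in y than the bobbin centre. The bolt is home, with its nose in the keeper.

Request:
servo_tool --pt "0 -0.012 -0.1 0 0.4" --pt "0 -0.012 -0.2 0 0.4" --pt "0 -0.012 -0.3 0 0.4" --pt "0 -0.012 -0.4 0 0.4" --pt "0 -0.012 -0.41 0 0.4"

```text
time_s: 11.12
eef_pos: [0.5529, 0.1327, 0.2493]
tcp_rot: [[-0.122, 0.993, -0.002], [0.993, 0.122, -0.0], [-0.0, -0.003, -1.0]]
ft_force: [-0.5, -0.1, -0.4]
opening: 0.0343
grip_force: 0.0
```

Request:
servo_tool --pt "0 0 0 0 0.4" --pt "0 0 0 0 0.4"

```text
time_s: 11.38
eef_pos: [0.5537, 0.1328, 0.2522]
tcp_rot: [[-0.122, 0.993, 0.001], [0.993, 0.122, 0.0], [0.0, 0.001, -1.0]]
ft_force: [-0.1, 0.6, -0.4]
opening: 0.0339
grip_force: 0.0
```

```bash
python3 - <<'E'
from h import *
p=np.load("w5.npy",allow_pickle=True).item();print(onz("wrist",289.6,246.4,.268,p),get_state()["eef_pos"])
E
```

```text
[0.55612292 0.13034019 0.268     ] [0.55370602 0.13278891 0.25220471]
```

Request:
servo_tool --pt "0.011 -0.009 0.01 0 0.35" --pt "0.011 -0.009 0.01 0 0.25" --pt "0.011 -0.009 0.01 0 0.18" --pt "0.011 -0.009 0.01 0 0.14" --pt "0.011 -0.009 0.01 0 0.1" --grip_force 40

```text
time_s: 12.0
eef_pos: [0.5556, 0.1309, 0.2534]
tcp_rot: [[-0.122, 0.993, -0.0], [0.993, 0.122, -0.0], [-0.0, -0.0, -1.0]]
ft_force: [-0.7, -0.6, 1.7]
opening: 0.0107
grip_force: 38.9
```

Request:
servo_tool --pt "0 0 0 0 0.1" --pt "0 0 0 0 0.1" --pt "0 0 0 0 0.1"

```text
time_s: 12.38
eef_pos: [0.5556, 0.1309, 0.2535]
tcp_rot: [[-0.122, 0.993, 0.0], [0.993, 0.122, 0.0], [-0.0, 0.0, -1.0]]
ft_force: [-1.0, -1.3, 4.0]
opening: 0.0108
grip_force: 38.9
```

Request:
servo_tool --pt "0 0 0.015 0 0.1" --pt "0 0 0.03 0 0.1" --pt "0 0 0.045 0 0.1" --pt "0 0 0.05 0 0.1" --pt "0 0 0.05 0 0.1"

```text
time_s: 13.0
eef_pos: [0.5556, 0.1309, 0.2634]
tcp_rot: [[-0.122, 0.993, -0.0], [0.993, 0.122, -0.0], [-0.0, -0.0, -1.0]]
ft_force: [-1.6, -0.8, -2.8]
opening: 0.0111
grip_force: 38.9
```

Request:
servo_tool --pt "0.006 -0.05 0 0 0.1" --pt "0.012 -0.1 0 0 0.1" --pt "0.018 -0.15 0 0 0.1" --pt "0.023 -0.195 0 0 0.1" --pt "0.028 -0.233 0 0 0.1"

```text
time_s: 13.62
eef_pos: [0.5612, 0.0836, 0.2633]
tcp_rot: [[-0.122, 0.993, -0.0], [0.993, 0.122, -0.0], [0.0, -0.0, -1.0]]
ft_force: [-3.6, 2.2, -3.1]
opening: 0.0109
grip_force: 38.9
```

Request:
servo_tool --pt "0 0 0 0 0.1" --pt "0 0 0 0 0.1"

```text
time_s: 13.88
eef_pos: [0.5612, 0.0841, 0.2633]
tcp_rot: [[-0.122, 0.993, -0.0], [0.993, 0.122, -0.001], [-0.001, -0.0, -1.0]]
ft_force: [-3.7, -1.6, -2.9]
opening: 0.0108
grip_force: 38.9
```

```bash
python3 - <<'E'
from h import *
s=get_state();print(s["eef_pos"],s["ft_force"],s["ft_torque"],s["joint_positions"].round(1))
i=get_image("wrist");j=get_image("scene")
c=np.zeros((420,800,3),np.uint8);c[:,:560]=i[:,:,::-1];c[:300,560:]=cv2.resize(j[140:240,270:350,::-1],(240,300));cv2.imwrite("pics/w6.png",c)
E
```

```text
[0.56120908 0.08411469 0.26330155] [-3.7197768  -1.55902052 -2.94438311] [-0.47504006  0.658414    0.00865452] [ 6.  -6.9 95.2 -0.  91.7 -1. ]
```

View pics/w6.png

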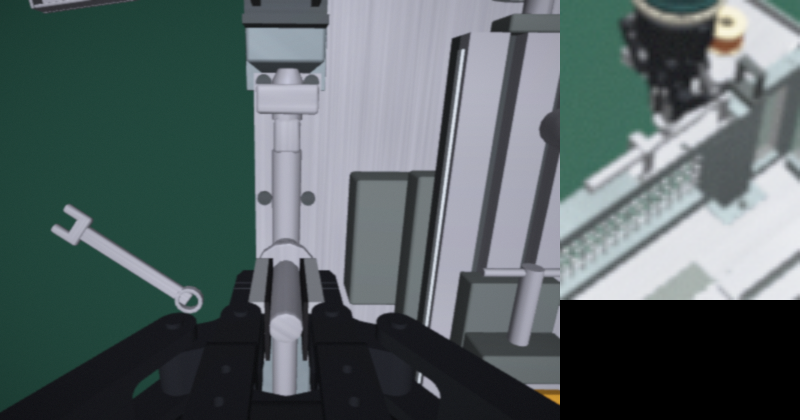

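The wrist view shows the nose at (287,72), fully off the post at (287,48). The bolt is drawn about 47 mm and the gate is still shut. Now I'll swing the gate along its arc.

Request:
servo_tool --pt "-0.046 -0.0015 0 0.0134 0.1" --pt "-0.094 -0.005 0 0.027 0.1" --pt "-0.14 -0.0105 0 0.0405 0.1" --pt "-0.187 -0.018 0 0.0541 0.1" --pt "-0.187 -0.018 0 0.0541 0.1"

```text
time_s: 14.6
eef_pos: [0.5239, 0.081, 0.2638]
tcp_rot: [[-0.288, 0.958, 0.002], [0.958, 0.288, 0.0], [-0.0, 0.002, -1.0]]
ft_force: [2.3, -0.6, -2.6]
opening: 0.0104
grip_force: 39.2
```

Request:
servo_tool --pt "-0.046 -0.0095 0 0.0135 0.1" --pt "-0.0915 -0.021 0 0.027 0.1" --pt "-0.1365 -0.034 0 0.0405 0.1" --pt "-0.181 -0.0495 0 0.0541 0.1" --pt "-0.181 -0.0495 0 0.0541 0.1"

```text
time_s: 15.22
eef_pos: [0.4879, 0.0712, 0.2636]
tcp_rot: [[-0.445, 0.895, 0.001], [0.895, 0.445, 0.001], [0.0, 0.001, -1.0]]
ft_force: [1.7, 3.0, -1.7]
opening: 0.0109
grip_force: 39.4
```

Request:
servo_tool --pt "0 0 0 0 0.1" --pt "0 0 0 0 0.1" --pt "0 0 0 0 0.1" --pt "0 0 0 0 0.1"

```text
time_s: 15.72
eef_pos: [0.4877, 0.0709, 0.2632]
tcp_rot: [[-0.446, 0.895, -0.0], [0.895, 0.446, 0.0], [0.0, -0.0, -1.0]]
ft_force: [0.7, 3.3, -2.2]
opening: 0.0105
grip_force: 39.4
```

```bash
python3 - <<'E'
from h import *
s=get_state();print(s["time_s"],s["eef_pos"],s["ft_force"],s["ft_torque"])
j=get_image("scene");k=get_image("side");i=get_image("wrist")
c=np.zeros((420,800,3),np.uint8);c[:,:420]=cv2.resize(j[120:280,215:375,::-1],(420,420));c[:285,420:]=cv2.resize(i[:,:,::-1],(380,285));cv2.imwrite("pics/f.png",c)
E
```

```text
15.725 [0.48771121 0.07089049 0.26323611] [ 0.67837167  3.32371911 -2.18562294] [ 0.57663685 -0.32617028  0.08533345]
```

View pics/f.png

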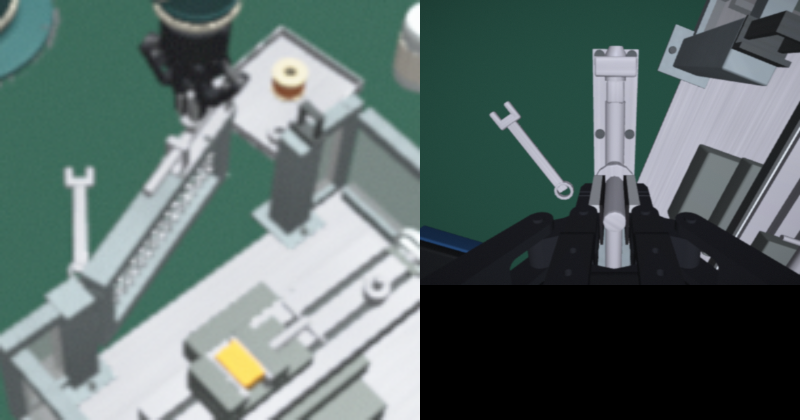

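The gate is held ajar about 0.34 rad, with the bolt drawn (nose at (615,48) in the combined picture) and the bobbin flat in the tray. Handing in.

```bash
python3 -c "
from cell import sign_off
print(sign_off())"
```

```text
the job is handed in; nothing more can be done
None
```

I handed the job in at about 16 s: the bobbin is flat in the tray, the bolt was lifted about 10 mm and drawn about 47 mm with the gate shut, and the arm is holding the gate about 100 mm ajar (no verdict came back).

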